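# Offer a core insert up to its mould pocket

## Robot

A 6-joint arm with a two-finger parallel gripper is mounted at the origin on the work surface. World frame = base frame: x ahead of the robot, y to its left, z up, the work surface at z = 0. Lengths are in m, angles in rad, forces in N, time in s.
With the tool pointing down it reaches from about 0.225 to 0.875 m from the base axis. Payload 3.4 kg.
Tool frame: the origin (TCP) lies at the very end of the fingers, on their centre line; the grasp point (between the pads) lies 19 mm behind it (manip.grasp_offset is the distance from the TCP to the grasp point, in m); x points along the fingers, y is the direction in which the jaws open and shut, and the axes are right-handed (so a half turn about x gives the same grasp; the last joint's range is limited). The gripper opens to 85 mm and grips with 20 to 120 N. Pads are 22 mm wide; open, the fingers measure 114 mm over their backs; the gripper's body (76 mm by 85 mm) begins 54 mm behind the grasp point. The pads swing forward as they close: fully open they stand 13 mm farther back than shut.
Start: joints at [1.205, 0.276, 1.505, -0, 1.361, -0.121], TCP at [0.139, 0.558, 0.231] pointing down, gripper open.
Joint ranges: [-2.89, 2.89], [-0.75, 2.08], [0.22, 2.7], [-1.18, 4.32], [0.11, 2.71], [-2.7, 2.7]. Speed limits (rad/s): [2.57, 2.57, 3.14, 3.14, 3.14, 3.14].

## Interface

Orientations are given as a unit quaternion [w, x, y, z].
In Python, from rig import manip gives the robot as it stands.
- The arm moves only by the tool step_arm, never from a script. Its argument "increments" is a list of rows, each an object with "grip": the opening, from 0 (shut) to 1 (fully open); "delta_pos": the shift along the world's x, y, z in m, a list of three; "twist": the turn about the world's z in degrees. A call has 1 to 10 rows; each row shifts and turns the commanded pose from where the row before left it; what a row does not reach is not made up. A row lasts 1/12 s, in which the tool goes at most 41.7 mm and 7.16 degrees, less where a joint would pass 70% of its speed; a pose out of reach is approached as far as the arm can. A call with a gripper value outside its range is refused whole. The fingers move at their own pace and stop on an object; "force" is the grip in N (left out, the last holds). Time passes only in rows, so rows that do not move let the fingers close. It gives the time, the measured TCP pose, the force and the opening at its end, in the units of the state.
- manip.get_state(): the state, without advancing time (a new reading comes with each control period).
- manip.get_image(name): name is "side" or "top" or "wrist"; returns a dict with "img" (400x640x3 uint8, red, green, blue), "fx", "fy", "cx", "cy" (pixels), "rvec" (rotation vector, rad) and "tvec" (3), from world to camera coordinates, as OpenCV has them; the wrist camera has in their place "mount" (4x4, takes a point from camera to tool coordinates, whose origin is the TCP and whose axes are the tool frame's). Camera axes: x right, y down, z forward; pixel columns grow to the right and rows downward; lengths in m; the calibration is good to about 2 mm. A picture is of the moment at which its call begins: read the wrist's pose just before it. There is no depth.
- manip.sign_off(): hands the job in, once; it reports no verdict.
The state is a dict: "clock": time; "qpos": joint angles; "qd": joint speeds; "effort": joint torques, N m; "position": TCP position; "ee_rot": TCP orientation; "contact_force": force on the tool from outside, world axes, zero at the start; "moment": the same for the moment, N m; "width": finger opening in m.
Only numpy, scipy, OpenCV 4.12 (cv2) and the standard library are available. Lean on these libraries where they do the work, as an engineer would, in place of code of your own. Each camera call takes 0.05 s, during which the arm holds its last target. There are 200 camera calls.

## Task

Pick up the loose rectangular steel core insert (the twin of the one already seated in the mould half) and carry it over the top of the plate that stands on edge, without the insert or the robot bumping that plate, the mould half or its guide pillars. Stop with the insert hovering about a centimetre above the mould's one empty pocket, upright, centred over the pocket and squared up with it, touching nothing but the gripper, and finish there still holding it steady: do not lower it in or let go. Leave the other things on the bench where they are.

Things in the scene. Friction and masses are not known exactly. Their poses are not given: they have to be found in the camera images.
- insert_mid (a point): Centre (half-way up, 27 mm above its underside) of the loose core insert: plain steel, 0.23 to 0.46 kg, standing upright on the bench. A rectangular foot 56 (its x) x 34 (its y) x 18 mm high carries a rectangular ridge 40 (x) x 20 (y) x 36 mm high, centred; 54 mm tall in all. Grasp the ridge across its 20 mm width (closing along y). It stands in one of three spots among a round core and a bushing. A half turn about z makes no difference.
- insert_foot (a point): Centre of the underside of the same insert's foot, same axes (z up).
- pocket_mouth (a point): Centre of the mouth of the mould's one empty pocket, level with the mould's top face (50 mm above the bench), x along the pocket's length, y across it, z up. The pocket is a rectangle 60 (x) x 38 (y) mm, 18 mm deep, its floor partly covered by a darker pad. It may be either of the two pockets. The loose insert belongs here with its x along the pocket's x; a half turn makes no difference.
- mould: Fixed steel mould half, a block 200 (x) x 190 (y) x 50 mm high; origin at the centre of its underside, z up. Its two alike pockets lie side by side, centred 32 mm either side of the origin along y. Four round guide pillars, 18 mm thick, rise 45 mm above the top face near the corners (x about -78, or -68 for one, and +78; y +-74 mm).
- seated: Twin of the loose insert, fixed in the other pocket (64 mm from the empty one): only its ridge, 40 x 20 mm, shows, rising 36 mm above the mould's top face. Origin at the centre of the underside of its foot, on the pocket floor.
- standing_plate: Fixed steel plate standing on edge between the insert and the mould: 300 (its x) x 30 (its y) x 120 mm high (z), origin at the centre of its underside. The insert is to be carried over its 120 mm high top.
- round_core: Bystander: round steel core, foot 42 mm across and 16 mm high with a round post 22 mm thick, 50 mm tall in all. Origin at the centre of its underside.
- bushing: Bystander: steel guide bushing, a ring 36 mm across and 40 mm tall, 21 mm bore. Origin at the centre of its underside.
- eyebolt: Bystander: steel eyebolt lying flat, 56 mm ring, 12 mm high, with a 30 mm shank along its x. Origin at the ring's centre.
- screwdriver: Bystander: screwdriver lying on the bench.
- hammer: Bystander: hammer lying on the bench, brass head.
- hexkeys: Bystander: set of hex keys in a yellow plastic holder 30 x 55 x 18 mm, keys reaching up to 90 mm along its x.

How it is judged:
By the outcome, as a careful person would: the job done as asked, in the order asked, and still so for the second after the job is handed in, while the arm keeps its last pose, push and grip.
It also fails if it takes over 38 s, if anything falls off the work surface, if the arm or the gripper's body presses on something with over 40 N, if the wrist force passes 120 N, or if a joint passes its speed limit or range.

## Working session

There is one attempt and no reset: what is moved stays moved. The work goes in short steps, Python scripts to look and compute and a tool call to move; the robot and the scene stay as the last step left them, time stands still between calls to the robot, and variables do not carry over. Pictures are saved under pics/ and viewed, about 8 in all and at most 12, crops included, and the job is handed in when it is done.

Besides the shell and the picture viewer there is one more tool, called after "Call:" as name(argument=value, ...) on one line, values as JSON. step_arm: Moves the arm, as the interface text tells. Its arguments: {"type":"object","properties":{"increments":{"type":"array"},"force":{"type":"number"}},"required":["increments"]}

```bash
mkdir -p pics; cat > h.py <<'E'
import numpy as np, cv2, pickle
from scipy.spatial.transform import Rotation as R
def grab(m,name,fn):
    s=m.get_state(); d=m.get_image(name); d['s']=s
    cv2.imwrite(f'pics/{fn}.png',d['img'][:,:,::-1]); pickle.dump(d,open(f'pics/{fn}.pkl','wb')); return d
def cam(d):
    K=np.array([[d['fx'],0,d['cx']],[0,d['fy'],d['cy']],[0,0,1]])
    if 'mount' in d:
        q=d['s']['ee_rot']; T=np.eye(4); T[:3,:3]=R.from_quat([q[1],q[2],q[3],q[0]]).as_matrix(); T[:3,3]=d['s']['position']
        W=np.linalg.inv(T@np.array(d['mount'])); return K,W[:3,:3],W[:3,3]
    return K,cv2.Rodrigues(np.array(d['rvec'],float))[0],np.array(d['tvec'],float).ravel()
def ray(d,uv,z):
    K,Rm,t=cam(d); uv=np.atleast_2d(uv); r=np.c_[uv,np.ones(len(uv))]@np.linalg.inv(K).T@Rm; c=-Rm.T@t
    return c+r*((z-c[2])/r[:,2])[:,None]
def proj(d,P):
    K,Rm,t=cam(d); p=(np.atleast_2d(P)@Rm.T+t)@K.T; return p[:,:2]/p[:,2:]
def load(fn): return pickle.load(open(f'pics/{fn}.pkl','rb'))
E
python3 - <<'E'
from rig import manip
from h import *
for n in ('top','side'):
    d=grab(manip,n,n+'0'); K,Rm,t=cam(d); print(n,-Rm.T@t,d['fx'])
s=manip.get_state(); print(s['clock'],s['position'],s['ee_rot'],s['width'],manip.grasp_offset)
E
```

```text
top [ 0.38100601 -0.07696418  1.13607211] 487.4063543524871
side [ 0.37572908 -0.71451551  0.4566029 ] 365.84536815562944
0.1 [0.13918653 0.55742081 0.23052298] [ 0.70168136  0.08575931  0.70195377 -0.08688791] 0.0853207486575033 0.0187
```

View pics/top0.png

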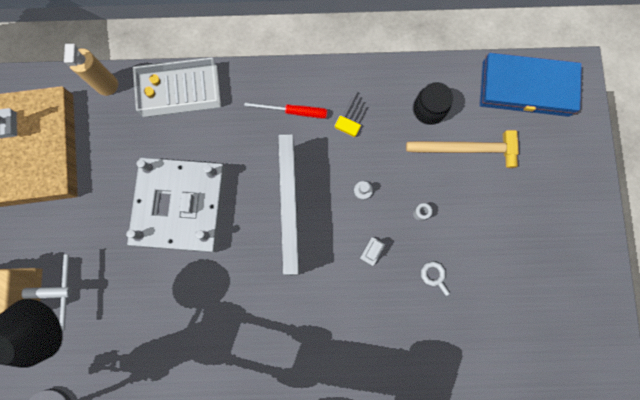

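View pics/side0.png

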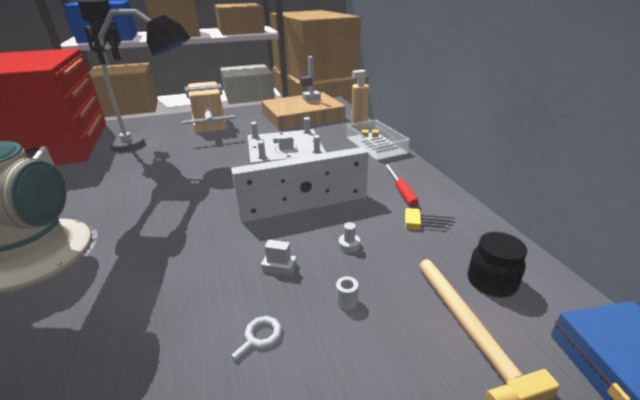

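The top view shows the loose insert at about (373,251), the plate at (289,205), and the mould at (178,205). The empty pocket is at (161,203) and the seated twin's ridge at (188,204). The round core is at (363,189) and the bushing at (424,211). I'll enlarge the two areas that matter.

```bash
python3 - <<'E'
from h import *
d=load('top0'); im=d['img'][:,:,::-1]
a=cv2.resize(im[150:262,115:235],None,fx=4,fy=4,interpolation=cv2.INTER_CUBIC)
b=cv2.resize(im[221:277,345:405],None,fx=5,fy=5,interpolation=cv2.INTER_CUBIC)
c=np.zeros((460,790,3),np.uint8); c[:a.shape[0],:480]=a; c[:280,485:785]=b; cv2.imwrite('pics/crop0.png',c)
for n,uv,z in [('ins',(373,251),.03),('core',(363,189),.03),('bush',(424,211),.02),('eye',(433,273),.01),('plate ends',(286,135),.12),('',(291,274),.12),('pocket',(161,203),.05),('seat',(188,204),.086)]: print(n,ray(d,uv,z).round(3))
E
```

```text
ins [[ 0.452 -0.205  0.03 ]]
core [[ 0.595 -0.188  0.03 ]]
bush [[ 0.541 -0.328  0.02 ]]
eye [[ 0.399 -0.342  0.01 ]]
plate ends [[ 0.701 -0.018  0.12 ]]
 [[ 0.403 -0.023  0.12 ]]
pocket [[0.571 0.272 0.05 ]]
seat [[0.561 0.201 0.086]]
```

View pics/crop0.png

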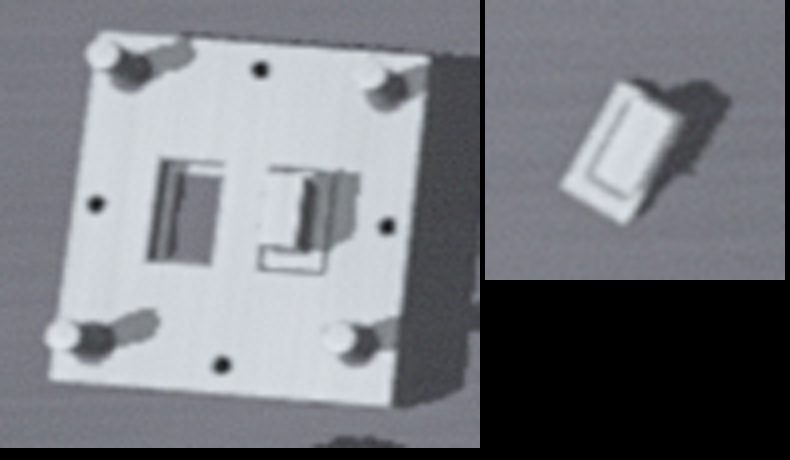

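```bash
python3 - <<'E'
from h import *
d=load('top0')
A=lambda p,o,f:(np.array(p,float)+.5)/f-.5+o
m=ray(d,A([(97,33),(430,56),(392,406),(50,380)],[115,150],4),.05)
print(m.round(4), m.mean(0), np.linalg.norm(np.diff(m[[0,1,2,3,0]],axis=0),axis=1))
ang=lambda v:np.degrees(np.arctan2(v[1],v[0]))
print('mould yaw',ang(m[0]-m[3]),ang(m[1]-m[2]),ang(m[0]-m[1])-90,ang(m[3]-m[2])-90)
p=ray(d,A([(160,158),(224,163),(212,266),(147,262)],[115,150],4),.05); print(p.round(4),p.mean(0))
f=ray(d,A([(617-485,82),(560-485,187),(628-485,226)],[345,221],5),.018);print(f.round(4),(f[0]+f[2])/2,'yaw',ang(f[0]-f[1]),ang(f[1]-f[2])-90,np.linalg.norm(np.diff(f,axis=0),axis=1))
s=d['s'];q=s['ee_rot'];M=R.from_quat([q[1],q[2],q[3],q[0]]).as_matrix();print(M.round(3),'jaw',ang(M[:2,1]))
di=manip=None
from rig import manip
w=manip.get_image('wrist'); print(np.array(w['mount']).round(3),w['fx'])
E
```

```text
[[0.6778 0.3255 0.05  ]
 [0.659  0.1338 0.05  ]
 [0.4595 0.1536 0.05  ]
 [0.4789 0.3445 0.05  ]] [0.56879694 0.23933564 0.05      ] [0.19262856 0.20048449 0.19189876 0.19976252]
mould yaw -5.443716312757585 -5.653284188142669 -5.6135564997773315 -5.8293627678754945
[[0.6035 0.287  0.05  ]
 [0.5996 0.2505 0.05  ]
 [0.5407 0.2557 0.05  ]
 [0.544  0.2925 0.05  ]] [0.57195072 0.27141402 0.05      ]
[[ 0.4845 -0.2032  0.018 ]
 [ 0.4373 -0.175   0.018 ]
 [ 0.4189 -0.2052  0.018 ]] [ 0.45167879 -0.2041728   0.018     ] yaw -30.82585779557804 -31.428806177080283 [0.05496452 0.03532652]
[[-0.001  0.242  0.97 ]
 [-0.002  0.97  -0.242]
 [-1.    -0.002 -0.   ]] jaw 75.97435215509995
[[ 0.    -0.269  0.963 -0.142]
 [ 1.     0.    -0.    -0.   ]
 [ 0.     0.963  0.269 -0.068]
 [ 0.     0.     0.     1.   ]] 332.30617033290855
```

Call:
step_arm(increments=[{"grip": 1,"delta_pos": [0.0125,-0.0305,0],"twist": -0.7},{"grip": 1,"delta_pos": [0.0125,-0.0305,0],"twist": -0.7},{"grip": 1,"delta_pos": [0.0125,-0.0305,0],"twist": -0.7},{"grip": 1,"delta_pos": [0.0125,-0.0305,0],"twist": -0.7},{"grip": 1,"delta_pos": [0.0125,-0.0305,0],"twist": -0.7},{"grip": 1,"delta_pos": [0.0125,-0.0305,0],"twist": -0.7},{"grip": 1,"delta_pos": [0.0125,-0.0305,0],"twist": -0.7},{"grip": 1,"delta_pos": [0.0125,-0.0305,0],"twist": -0.7},{"grip": 1,"delta_pos": [0.0125,-0.0305,0],"twist": -0.7},{"grip": 1,"delta_pos": [0.0125,-0.0305,0],"twist": -0.7}])

```text
clock: 0.98
position: [0.2644, 0.2513, 0.2312]
ee_rot: [0.695, 0.129, 0.695, -0.129]
contact_force: [-0.2, 0.3, -0.4]
width: 0.0854
```

Call:
step_arm(increments=[{"grip": 1,"delta_pos": [0.0125,-0.0305,0],"twist": -0.7},{"grip": 1,"delta_pos": [0.0125,-0.0305,0],"twist": -0.7},{"grip": 1,"delta_pos": [0.0125,-0.0305,0],"twist": -0.7},{"grip": 1,"delta_pos": [0.0125,-0.0305,0],"twist": -0.7},{"grip": 1,"delta_pos": [0.0125,-0.0305,0],"twist": -0.7},{"grip": 1,"delta_pos": [0.0125,-0.0305,0],"twist": -0.7},{"grip": 1,"delta_pos": [0.0125,-0.0305,0],"twist": -0.7},{"grip": 1,"delta_pos": [0.0125,-0.0305,0],"twist": -0.7},{"grip": 1,"delta_pos": [0.0125,-0.0305,0],"twist": -0.7},{"grip": 1,"delta_pos": [0.0125,-0.0305,0],"twist": -0.7}])

```text
clock: 1.82
position: [0.3894, -0.0538, 0.2313]
ee_rot: [0.686, 0.172, 0.686, -0.172]
contact_force: [0.6, -0.1, 0.5]
width: 0.0854
```

Call:
step_arm(increments=[{"grip": 1,"delta_pos": [0.0125,-0.0305,-0.01],"twist": -0.7},{"grip": 1,"delta_pos": [0.0125,-0.0305,-0.01],"twist": -0.7},{"grip": 1,"delta_pos": [0.0125,-0.0305,-0.01],"twist": -0.7},{"grip": 1,"delta_pos": [0.0125,-0.0305,-0.01],"twist": -0.7},{"grip": 1,"delta_pos": [0.0125,-0.0305,-0.01],"twist": -0.2},{"grip": 1,"delta_pos": [0,0,0],"twist": 0},{"grip": 1,"delta_pos": [0,0,0],"twist": 0}])

```text
clock: 2.4
position: [0.4517, -0.2057, 0.1801]
ee_rot: [0.68, 0.19, 0.682, -0.19]
contact_force: [-0.8, 0.3, -0.1]
width: 0.0857
```

```bash
python3 - <<'E'
from h import *
from rig import manip
d=grab(manip,'wrist','w1'); print(d['s']['clock'],d['s']['position'])
P=np.array([[.452,-.204,.054],[.452,-.204,0]]);print(proj(d,P))
E
```

```text
2.4 [ 0.45171974 -0.20573386  0.1800852 ]
[[323.50878792 199.02253297]
 [323.1668618  185.80348943]]
```

View pics/w1.png

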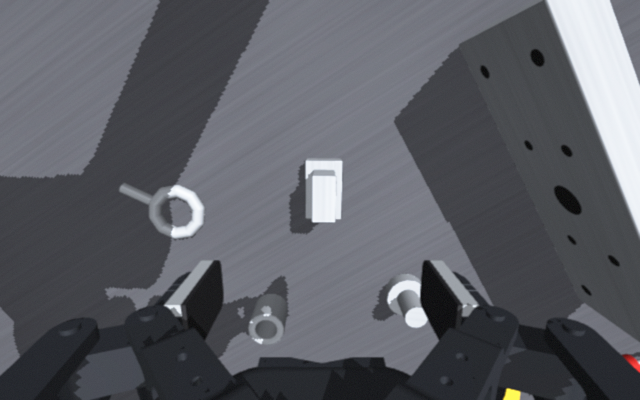

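The insert shows at (324,190), squared with the jaws and close to the predicted pixel. An enlarged crop will give the corners.

```bash
python3 - <<'E'
from h import *
d=load('w1'); im=d['img'][:,:,::-1]
cv2.imwrite('pics/crop1.png',cv2.resize(im[150:230,285:360],None,fx=7,fy=7,interpolation=cv2.INTER_CUBIC))
E
```

```text
(no output)
```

View pics/crop1.png

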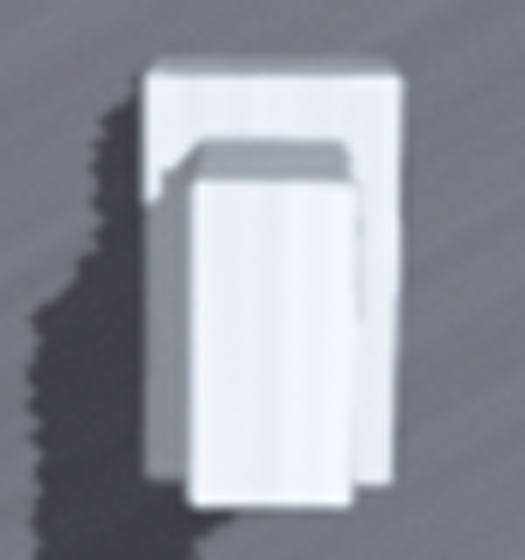

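The crop shows the ridge-top corners at about (190,181)–(354,505) and the foot-top corners at (144,74)–(395,485).

```bash
python3 - <<'E'
from h import *
d=load('w1')
A=lambda p:(np.array(p,float)+.5)/7-.5+[285,150]
ang=lambda v:np.degrees(np.arctan2(v[1],v[0]))
for z,p in [(.054,[(191,181),(355,181),(353,506),(188,506)]),(.018,[(144,74),(404,75),(393,485),(145,483)])]:
    c=ray(d,A(p),z); print(c.mean(0).round(4),'len',np.linalg.norm(np.diff(c[[0,1,2,3,0]],axis=0),axis=1).round(4),'yaw',ang(c[0]-c[3]),ang(c[1]-c[2]),ang(c[0]-c[1])-90,ang(c[3]-c[2])-90)
q=d['s']['ee_rot'];M=R.from_quat([q[1],q[2],q[3],q[0]]).as_matrix();print('jaw',ang(M[:2,1]), d['s']['position'])
E
```

```text
[ 0.452  -0.2041  0.054 ] len [0.0191 0.0398 0.02   0.0398] yaw 147.87656251712926 149.1295102719337 -211.16417490790178 -211.16280685342417
[ 0.4524 -0.2042  0.018 ] len [0.034  0.0562 0.034  0.056 ] yaw 148.23106506212025 148.2609036055886 -211.38458409301802 -211.64685572603543
jaw 58.834431548423254 [ 0.45171974 -0.20573386  0.1800852 ]
```

The ridge and foot fits agree: centre (0.452,-0.204), yaw about -31.3°, all sizes matching. I'll descend to TCP z ≈ 0.023 and close.

Call:
step_arm(increments=[{"grip": 1,"delta_pos": [0.0005,0.0015,-0.024],"twist": -0.3},{"grip": 1,"delta_pos": [0,0,-0.024],"twist": 0},{"grip": 1,"delta_pos": [0,0,-0.024],"twist": 0},{"grip": 1,"delta_pos": [0,0,-0.024],"twist": 0},{"grip": 1,"delta_pos": [0,0,-0.024],"twist": 0},{"grip": 1,"delta_pos": [0,0,-0.019],"twist": 0},{"grip": 1,"delta_pos": [0,0,-0.01],"twist": 0},{"grip": 1,"delta_pos": [0,0,-0.008],"twist": 0},{"grip": 1,"delta_pos": [0,0,0],"twist": 0},{"grip": 1,"delta_pos": [0,0,0],"twist": 0}])

```text
clock: 3.28
position: [0.4524, -0.2025, 0.0248]
ee_rot: [0.681, 0.191, 0.681, -0.191]
contact_force: [0.3, -0.3, 0.3]
width: 0.0854
```

Call:
step_arm(increments=[{"grip": 0.4,"delta_pos": [0,0,0],"twist": 0},{"grip": 0.3,"delta_pos": [0,0,0],"twist": 0},{"grip": 0.2,"delta_pos": [0,0,0],"twist": 0},{"grip": 0.1,"delta_pos": [0,0,0],"twist": 0},{"grip": 0,"delta_pos": [0,0,0],"twist": 0},{"grip": 0,"delta_pos": [0,0,0],"twist": 0},{"grip": 0,"delta_pos": [0,0,0],"twist": 0},{"grip": 0,"delta_pos": [0,0,0],"twist": 0}], force=60)

```text
clock: 3.95
position: [0.4525, -0.2033, 0.0247]
ee_rot: [0.681, 0.191, 0.681, -0.191]
contact_force: [-1.5, 0.2, 4.5]
width: 0.0191
```

Call:
step_arm(increments=[{"grip": 0,"delta_pos": [0,0,0.005],"twist": 0},{"grip": 0,"delta_pos": [0,0,0.01],"twist": 0},{"grip": 0,"delta_pos": [0,0,0.02],"twist": 0},{"grip": 0,"delta_pos": [0,0,0.025],"twist": 0},{"grip": 0,"delta_pos": [0,0,0.025],"twist": 0},{"grip": 0,"delta_pos": [0,0,0.025],"twist": 0},{"grip": 0,"delta_pos": [0,0,0.025],"twist": 0},{"grip": 0,"delta_pos": [0,0,0.02],"twist": 0},{"grip": 0,"delta_pos": [0,0,0.015],"twist": 0},{"grip": 0,"delta_pos": [0,0,0],"twist": 0}])

```text
clock: 4.78
position: [0.4539, -0.204, 0.1972]
ee_rot: [0.683, 0.19, 0.679, -0.191]
contact_force: [0.8, -0.6, -2.6]
width: 0.019
```

```bash
python3 - <<'E'
from h import *
from rig import manip
d=grab(manip,'wrist','w2'); print(d['s']['position'],d['s']['contact_force'],d['s']['width'])
cv2.imwrite('pics/crop2.png',cv2.resize(d['img'][200:400,160:480,::-1],None,fx=2.5,fy=2.5,interpolation=cv2.INTER_CUBIC))
E
```

```text
[ 0.45388086 -0.20399025  0.19716442] [ 0.79106457 -0.57833465 -2.58977825] 0.01902020006478789
```

View pics/crop2.png

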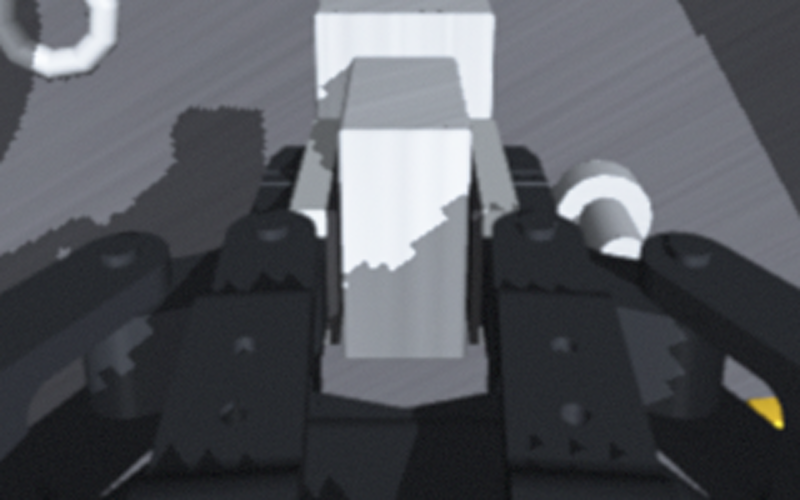

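The insert is held square, with about 3 N of weight showing at the wrist. Now carry it over the plate to a viewing spot 50 mm past the pocket in x.

Call:
step_arm(increments=[{"grip": 0,"delta_pos": [0.004,0.012,0],"twist": 0.8},{"grip": 0,"delta_pos": [0.008,0.023,0],"twist": 1.3},{"grip": 0,"delta_pos": [0.0085,0.024,0],"twist": 1.3},{"grip": 0,"delta_pos": [0.0085,0.024,0],"twist": 1.3},{"grip": 0,"delta_pos": [0.0085,0.024,0],"twist": 1.3},{"grip": 0,"delta_pos": [0.0085,0.024,0],"twist": 1.3},{"grip": 0,"delta_pos": [0.0085,0.024,0],"twist": 1.3},{"grip": 0,"delta_pos": [0.0085,0.024,0],"twist": 1.3},{"grip": 0,"delta_pos": [0.0085,0.024,0],"twist": 1.3},{"grip": 0,"delta_pos": [0.0085,0.024,0],"twist": 1.3}])

```text
clock: 5.67
position: [0.5312, 0.0253, 0.192]
ee_rot: [0.696, 0.115, 0.699, -0.115]
contact_force: [0.0, -0.1, -3.0]
width: 0.0192
```

Call:
step_arm(increments=[{"grip": 0,"delta_pos": [0.0085,0.024,0],"twist": 1.3},{"grip": 0,"delta_pos": [0.0085,0.024,0],"twist": 1.3},{"grip": 0,"delta_pos": [0.0085,0.024,0],"twist": 1.3},{"grip": 0,"delta_pos": [0.0085,0.024,0],"twist": 1.3},{"grip": 0,"delta_pos": [0.0085,0.024,0],"twist": 1.3},{"grip": 0,"delta_pos": [0.0085,0.024,0],"twist": 1.3},{"grip": 0,"delta_pos": [0.0085,0.024,0],"twist": 1.3},{"grip": 0,"delta_pos": [0.0085,0.024,0],"twist": 1.3},{"grip": 0,"delta_pos": [0.0085,0.024,0],"twist": 1.3},{"grip": 0,"delta_pos": [0.0085,0.019,0],"twist": 1.3}])

```text
clock: 6.5
position: [0.6163, 0.2606, 0.1913]
ee_rot: [0.705, 0.035, 0.708, -0.036]
contact_force: [1.0, -0.0, -2.7]
width: 0.0192
```

Call:
step_arm(increments=[{"grip": 0,"delta_pos": [0.004,0.008,0],"twist": 0.2},{"grip": 0,"delta_pos": [0,0,0],"twist": 0},{"grip": 0,"delta_pos": [0,0,0],"twist": 0},{"grip": 0,"delta_pos": [0,0,0],"twist": 0}])

```text
clock: 6.83
position: [0.6205, 0.2654, 0.1934]
ee_rot: [0.705, 0.034, 0.707, -0.036]
contact_force: [-0.5, -0.9, -2.8]
width: 0.0191
```

```bash
python3 - <<'E'
from h import *
from rig import manip
d=grab(manip,'wrist','w3'); s=d['s'];print(s['position'],s['contact_force'],s['width'],s['clock'])
q=s['ee_rot'];M=R.from_quat([q[1],q[2],q[3],q[0]]).as_matrix();print(M.round(4),np.degrees(np.arctan2(M[1,1],M[0,1])))
cv2.imwrite('pics/crop3.png',cv2.resize(d['img'][60:360,180:480,::-1],None,fx=2,fy=2,interpolation=cv2.INTER_CUBIC))
E
```

```text
[0.62048596 0.26538356 0.19335139] [-0.49894532 -0.87702919 -2.80598481] 0.019130323397553592 6.8333
[[-0.0024  0.099   0.9951]
 [-0.0017  0.9951 -0.099 ]
 [-1.     -0.0019 -0.0022]] 84.31845206972142
```

View pics/crop3.png

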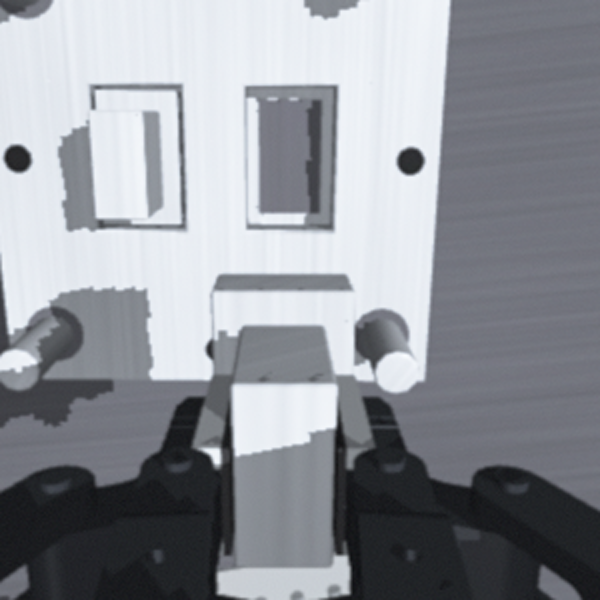

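The pocket mouth shows in the crop at (245,86)–(337,230). The held ridge top is at (235,382)–(337,568) and the near foot edge at (215,275)–(350,275). Now I'll compute the insert-to-pocket offset.

```bash
python3 - <<'E'
from h import *
ang=lambda v:np.degrees(np.arctan2(v[1],v[0]))
def quad(d,A,p,z,n):
    c=ray(d,A(p),z); print(n,c.mean(0).round(4),'len',np.linalg.norm(np.diff(c[[0,1,2,3,0]],axis=0),axis=1).round(4),'yaw',(np.array([ang(c[3]-c[0]),ang(c[2]-c[1]),ang(c[1]-c[0])+90,ang(c[2]-c[3])+90])).round(2))
d=load('w3'); tz=d['s']['position'][2]
A=lambda p:(np.array(p,float)+.5)/2-.5+[180,60]
quad(d,A,[(245,86),(337,86),(335,230),(246,230)],.05,'pocket')
for off in (.028,.0293,.0305): quad(d,A,[(234,382),(338,382),(333,568),(235,568)],tz+off,f'ridge{off}')
print('foot top edge',ray(d,A([(212,291),(354,291)]),tz-.007),'foot bottom edge',ray(d,A([(215,275),(350,275)]),tz-.0247), d['s']['position'])
# second view from before lift check
t=load('top0')
E
```

```text
pocket [0.573  0.2728 0.05  ] len [0.0378 0.0597 0.0387 0.0597] yaw [ -6.14  -5.27 174.31 174.34]
ridge0.028 [0.6212 0.2655 0.2214] len [0.0193 0.0404 0.0198 0.0404] yaw [ -6.53  -5.85 174.37 174.41]
ridge0.0293 [0.6205 0.2655 0.2227] len [0.0191 0.0399 0.0195 0.04  ] yaw [ -6.53  -5.85 174.37 174.41]
ridge0.0305 [0.6197 0.2656 0.2239] len [0.0189 0.0395 0.0193 0.0395] yaw [ -6.53  -5.85 174.37 174.41]
foot top edge [[0.59146546 0.25133492 0.18635139]
 [0.59472225 0.28426416 0.18635139]] foot bottom edge [[0.59184064 0.25019236 0.16865139]
 [0.59528241 0.28497226 0.16865139]] [0.62048596 0.26538356 0.19335139]
```

Call:
step_arm(increments=[{"grip": 0,"delta_pos": [-0.012,0.002,0],"twist": 0.2},{"grip": 0,"delta_pos": [-0.018,0.003,0],"twist": 0},{"grip": 0,"delta_pos": [-0.012,0.002,0],"twist": 0},{"grip": 0,"delta_pos": [-0.006,0,-0.01],"twist": 0},{"grip": 0,"delta_pos": [0,0,-0.02],"twist": 0},{"grip": 0,"delta_pos": [0,0,-0.02],"twist": 0},{"grip": 0,"delta_pos": [0,0,-0.02],"twist": 0},{"grip": 0,"delta_pos": [0,0,-0.015],"twist": 0},{"grip": 0,"delta_pos": [0,0,-0.01],"twist": 0},{"grip": 0,"delta_pos": [0,0,0],"twist": 0}])

```text
clock: 7.72
position: [0.5716, 0.2727, 0.0973]
ee_rot: [0.705, 0.033, 0.708, -0.034]
contact_force: [0.1, 0.8, -2.7]
width: 0.0191
```

Call:
step_arm(increments=[{"grip": 0,"delta_pos": [0,0,0],"twist": 0},{"grip": 0,"delta_pos": [0,0,0],"twist": 0},{"grip": 0,"delta_pos": [0,0,0],"twist": 0}])

```text
clock: 7.97
position: [0.5744, 0.2741, 0.1008]
ee_rot: [0.707, 0.034, 0.705, -0.033]
contact_force: [-0.0, 0.9, -1.9]
width: 0.0191
```

```bash
python3 - <<'E'
from h import *
from rig import manip
d=grab(manip,'wrist','w4'); e=grab(manip,'top','top4'); f=grab(manip,'side','side4'); s=f['s'];print(s['position'],s['contact_force'],s['width'],s['clock'])
z=lambda i,x,y,w,h,k:cv2.resize(i[y:y+h,x:x+w,::-1],None,fx=k,fy=k,interpolation=cv2.INTER_CUBIC)
c=np.zeros((600,800,3),np.uint8)
a=z(d['img'],220,100,200,200,2); c[:400,:400]=a
c[:400,400:800]=z(f['img'],235,85,100,100,4)
c[400:600,:400]=z(e['img'],125,155,100,50,4)
cv2.imwrite('pics/crop4.png',c)
E
```

```text
[0.57406827 0.27411038 0.10053211] [ 1.29000577  0.18590043 -2.29167465] 0.018875905838265206 8.0667
```

View pics/crop4.png

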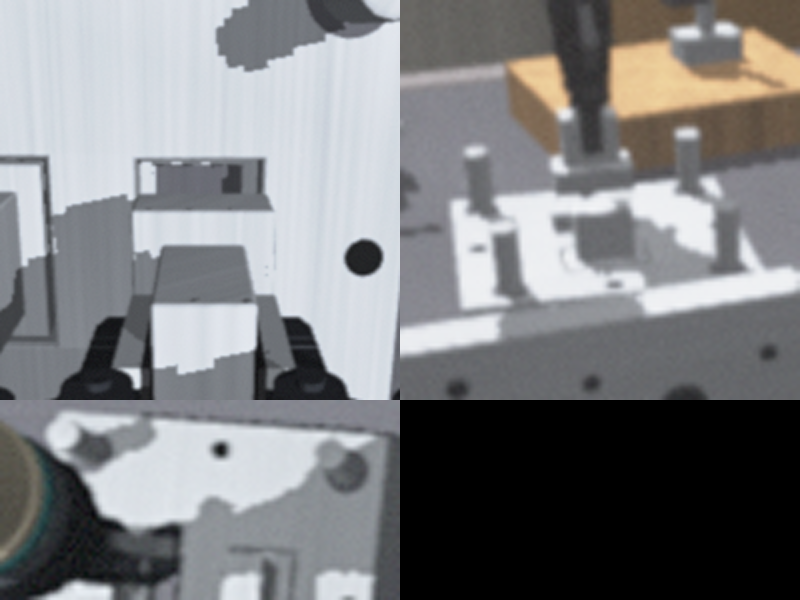

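```bash
python3 - <<'E'
from h import *
d=load('w4'); s=d['s']; print(s['position'])
# nominal level pose, tool yaw 84.4 jaw
y=np.radians(84.5); Y=np.array([np.cos(y),np.sin(y),0]);X=np.array([0,0,-1.]);M=np.c_[X,Y,np.cross(X,Y)]
q=R.from_matrix(M).as_quat(); s['ee_rot']=[q[3],*q[:3]]; s['position']=[.5728,.2728,.0985]
A=lambda p:(np.array(p,float)+.5)/2-.5+[220,100]
u=np.array([np.cos(y-np.pi/2),np.sin(y-np.pi/2)])
def rep(n,p,z,h):
    c=ray(d,A(p),z); v=c[1]-c[0]; m=c.mean(0)[:2]+h*u; print(n,'width',np.linalg.norm(v).round(4),'centre',m.round(4),'yaw',np.degrees(np.arctan2(v[1],v[0]))-90)
rep('pocket far edge',[(135,157),(266,157)],.05,.030)
rep('foot bottom edge',[(135,196),(270,196)],.075,.028)
rep('foot top edge',[(132,210),(274,210)],.093,.028)
c=cv2.resize(d['img'][165:215,280:365,::-1],None,fx=9,fy=9,interpolation=cv2.INTER_CUBIC);cv2.imwrite('pics/crop5.png',c)
E
```

```text
[0.57436791 0.2741143  0.10082624]
pocket far edge width 0.0381 centre [0.5702 0.272 ] yaw -5.497313849524772
foot bottom edge width 0.0347 centre [0.5738 0.2723] yaw -5.496365760334115
foot top edge width 0.0327 centre [0.5726 0.2725] yaw -5.496017845696002
```

View pics/crop5.png

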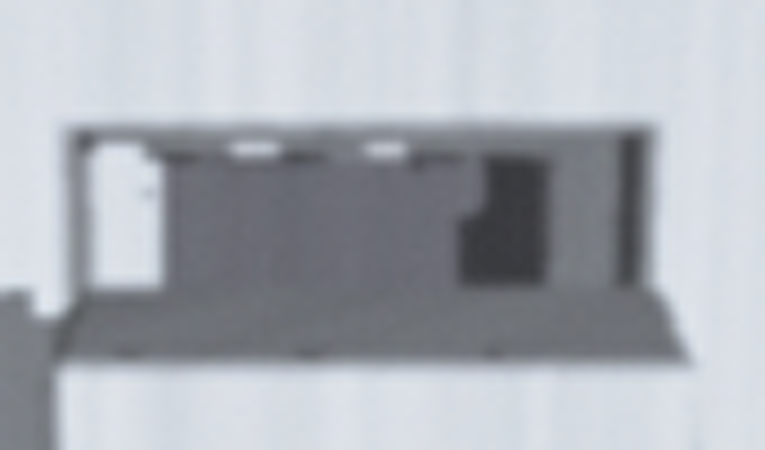

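```bash
python3 - <<'E'
from h import *
from rig import manip
from scipy.optimize import least_squares
S=[]
for i in range(6):
    s=manip.get_state(); q=s['ee_rot']; M=R.from_quat([q[1],q[2],q[3],q[0]]).as_matrix(); S.append(np.r_[s['position'],M[:2,0],np.degrees(np.arctan2(M[1,1],M[0,1]))]); manip.get_image('wrist')
S=np.array(S);print(S.round(4));print(S.mean(0).round(4),np.abs(s['qd']).max())
A4=lambda p:(np.array(p,float)+.5)/2-.5+[220,100]
A5=lambda p:(np.array(p,float)+.5)/9-.5+[280,165]
A3=lambda p:(np.array(p,float)+.5)/2-.5+[180,60]
d4=load('w4');d3=load('w3')
def rect(x,y,yaw,hx,hy,z):
    c,s=np.cos(yaw),np.sin(yaw); return np.array([[x+c*a*hx-s*b*hy,y+s*a*hx+c*b*hy,z] for a,b in((-1,-1),(-1,1),(1,1),(1,-1))])
# image left->right = world -y->... far edge first (x smaller): left=(-,-), right=(-,+)
obs={4:dict(p=A5([(68,126),(656,126)]),fb=A5([(77,290),(652,290)]),ft=A5([(57,362),(690,362)]),rt=A4([(152,303),(256,303)])),
     3:dict(p=A3([(245,86),(337,86),(335,230),(246,230)]),fb=A3([(215,275),(350,275)]),ft=A3([(212,291),(354,291)]),rt=A3([(234,382),(338,382),(333,568),(235,568)]))}
def setp(d,p,yaw):
    Y=np.array([np.cos(yaw),np.sin(yaw),0]);X=np.array([0,0,-1.]);q=R.from_matrix(np.c_[X,Y,np.cross(X,Y)]).as_quat()
    d['s']['ee_rot']=[q[3],*q[:3]];d['s']['position']=p
p4=S.mean(0)[:3]; p3=np.array(d3['s']['position']); y4=np.radians(84.5);y3=np.radians(84.3)
def f(v,out=False):
    px,py,pyaw,ix,iy,iyaw,ib,e3z,e4z,e3x,e3y,e4x,e4y,tx,ty=v  # insert in tool-level frame relative to TCP
    r=[]
    for k,d,p0,y,e in((3,d3,p3,y3,(e3x,e3y,e3z)),(4,d4,p4,y4,(e4x,e4y,e4z))):
        p=p0+np.array(e); setp(d,p,y)
        q=d['s']['ee_rot'];Q=(R.from_rotvec([tx,ty,0])*R.from_quat([*q[1:],q[0]])).as_quat();d['s']['ee_rot']=[Q[3],*Q[:3]]
        o=obs[k]; Y=y-np.pi/2; c,s_=np.cos(Y),np.sin(Y); cx=p[0]+c*ix-s_*iy; cy=p[1]+s_*ix+c*iy; b=p[2]+ib
        for n,P in(('p',rect(px,py,pyaw,.030,.019,.05)),('fb',rect(cx,cy,Y+iyaw,.028,.017,b)),('ft',rect(cx,cy,Y+iyaw,.028,.017,b+.018)),('rt',rect(cx,cy,Y+iyaw,.020,.010,b+.054))):
            r+=list((proj(d,P)[:len(o[n])]-o[n]).ravel()/.5)
        if out: print('view',k,'insert',cx.round(4),cy.round(4),'bottom z',b.round(4),'yaw',np.degrees(Y+iyaw).round(2),'TCP',p.round(4))
    r+=list(np.array(v[7:13])/.001)+[(ib+.0243)/.001,tx/.006,ty/.006]
    return np.array(r)
v=least_squares(f,[.572,.272,-.1,0,0,0,-.0243]+[0]*8)
r=f(v.x,True);print(v.x.round(4),'pocket yaw',np.degrees(v.x[2]));print((r[:-9]*.5).round(1))
E
```

```text
[[5.73900e-01 2.74100e-01 1.00300e-01 1.60000e-03 6.00000e-04 8.45763e+01]
 [5.73700e-01 2.74000e-01 1.00100e-01 1.30000e-03 5.00000e-04 8.45772e+01]
 [5.73600e-01 2.74000e-01 9.99000e-02 9.00000e-04 4.00000e-04 8.45780e+01]
 [5.73500e-01 2.74000e-01 9.97000e-02 7.00000e-04 3.00000e-04 8.45749e+01]
 [5.73500e-01 2.73900e-01 9.96000e-02 4.00000e-04 2.00000e-04 8.45733e+01]
 [5.73400e-01 2.73900e-01 9.95000e-02 2.00000e-04 1.00000e-04 8.45753e+01]]
[5.73600e-01 2.74000e-01 9.98000e-02 9.00000e-04 4.00000e-04 8.45758e+01] 0.0023134098701874245
view 3 insert 0.6208 0.2644 bottom z 0.1672 yaw -5.86 TCP [0.6199 0.2648 0.1934]
view 4 insert 0.5751 0.2742 bottom z 0.0734 yaw -5.66 TCP [0.5742 0.2746 0.0996]
[ 5.717e-01  2.741e-01 -9.910e-02  1.000e-03 -3.000e-04 -2.700e-03
 -2.620e-02  1.000e-04 -3.000e-04 -6.000e-04 -6.000e-04  6.000e-04
  6.000e-04  1.170e-02  7.000e-03] pocket yaw -5.678245195276072
[-0.2 -0.2  0.  -0.2 -0.4  0.1  0.4  0.2  1.  -0.5 -1.5 -0.5 -0.8  0.3
  0.5  0.3 -1.5  0.3  0.2  0.2  0.3 -0.6 -0.3 -0.4  0.3 -0.  -0.2  0.1
  0.1 -0.1  1.3 -0.  -0.9  0.8  1.   0.7 -0.5 -0.2  1.2 -0.3]
```

The arm's reading settles slowly to the truth. The close view puts the insert about 2–3 mm too far in +x, with y and yaw good. I'll correct x, lower to about 1 cm, and let it settle.

Call:
step_arm(increments=[{"grip": 0,"delta_pos": [-0.001,0,0],"twist": 0},{"grip": 0,"delta_pos": [-0.001,0,-0.003],"twist": 0},{"grip": 0,"delta_pos": [0,0,-0.004],"twist": 0},{"grip": 0,"delta_pos": [0,0,-0.004],"twist": 0},{"grip": 0,"delta_pos": [0,0,-0.003],"twist": 0},{"grip": 0,"delta_pos": [0,0,0],"twist": 0},{"grip": 0,"delta_pos": [0,0,0],"twist": 0},{"grip": 0,"delta_pos": [0,0,0],"twist": 0},{"grip": 0,"delta_pos": [0,0,0],"twist": 0},{"grip": 0,"delta_pos": [0,0,0],"twist": 0}])

```text
clock: 9.25
position: [0.5716, 0.2739, 0.0856]
ee_rot: [0.706, 0.034, 0.706, -0.033]
contact_force: [0.1, -0.6, -2.5]
width: 0.0191
```

Call:
step_arm(increments=[{"grip": 0,"delta_pos": [0,0,0],"twist": 0},{"grip": 0,"delta_pos": [0,0,0],"twist": 0},{"grip": 0,"delta_pos": [0,0,0],"twist": 0},{"grip": 0,"delta_pos": [0,0,0],"twist": 0},{"grip": 0,"delta_pos": [0,0,0],"twist": 0},{"grip": 0,"delta_pos": [0,0,0],"twist": 0}])

```text
clock: 9.75
position: [0.5714, 0.2739, 0.0853]
ee_rot: [0.706, 0.034, 0.706, -0.033]
contact_force: [-0.3, -0.6, -2.7]
width: 0.0191
```

```bash
python3 - <<'E'
from h import *
from rig import manip
d=grab(manip,'wrist','w6'); f=grab(manip,'side','side6'); s=f['s'];print(d['s']['position'],s['position'],s['ee_rot'],s['contact_force'],s['width'],s['clock'])
z=lambda i,x,y,w,h,k:cv2.resize(i[y:y+h,x:x+w,::-1],None,fx=k,fy=k,interpolation=cv2.INTER_CUBIC)
c=np.zeros((600,800,3),np.uint8)
c[:360,:720]=z(d['img'],280,170,90,45,8)
c[360:600,:480]=z(f['img'],240,100,80,40,6)
cv2.imwrite('pics/crop6.png',c)
E
```

```text
[0.57135534 0.27388077 0.08531913] [0.57136282 0.2738949  0.08533871] [ 0.70632065  0.03350602  0.70630774 -0.0334344 ] [ 0.1918977   0.08812416 -2.62396473] 0.018873632619502943 9.8
```

View pics/crop6.png

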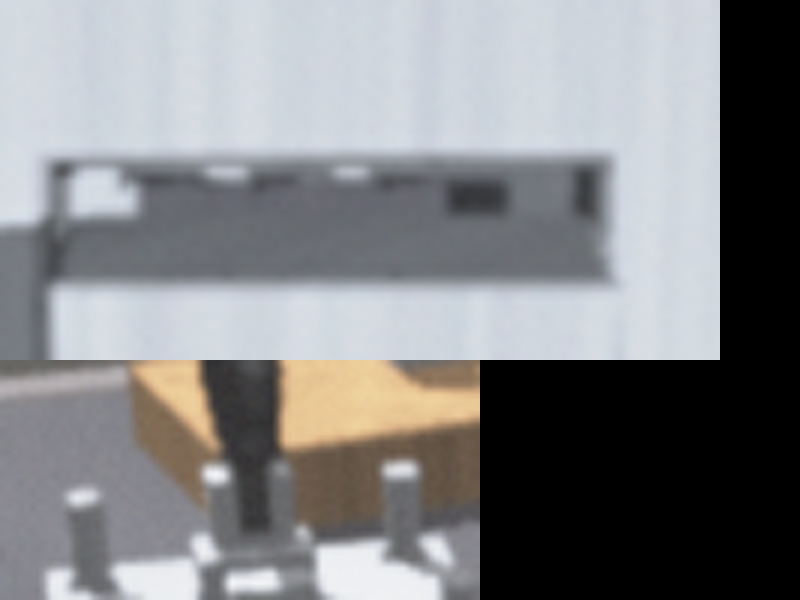

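The view shows the pocket's far edge at v=157 (u 46–612), the foot's bottom edge at v≈217, and its top edge at v=282 (u 50–614). There is a clear gap under the foot. I'll compute the residual offset.

```bash
python3 - <<'E'
from h import *
d=load('w6'); p=d['s']['position']
q=d['s']['ee_rot'];M=R.from_quat([*q[1:],q[0]]).as_matrix();print('tilt',M[:2,0].round(4),'jaw',np.degrees(np.arctan2(M[1,1],M[0,1])))
A=lambda p:(np.array(p,float)+.5)/8-.5+[280,170]
y=np.radians(-5.6);u=np.array([np.cos(y),np.sin(y)])
def rep(n,uv,z,h):
    c=ray(d,A(uv),z);v=c[1]-c[0];print(n,np.linalg.norm(v).round(4),(c.mean(0)[:2]+h*u).round(4),'yaw',(np.degrees(np.arctan2(v[1],v[0]))-90).round(2))
rep('pocket',[(46,157),(612,157)],.05,.030)
for o in (.0235,.025,.0262):
    rep(f'foot bottom {o}',[(67,217),(597,217)],p[2]-o,.028); rep('foot top',[(50,282),(614,282)],p[2]-o+.018,.028)
E
```

```text
tilt [-0.      0.0001] jaw 84.57271146301204
pocket 0.0387 [0.5724 0.2731] yaw -5.42
foot bottom 0.0235 0.034 [0.5717 0.2734] yaw -5.42
foot top 0.0325 [0.5712 0.2734] yaw -5.42
foot bottom 0.025 0.0343 [0.5721 0.2733] yaw -5.42
foot top 0.0328 [0.5716 0.2734] yaw -5.42
foot bottom 0.0262 0.0346 [0.5724 0.2733] yaw -5.42
foot top 0.0331 [0.5719 0.2734] yaw -5.42
```

Residuals are within about 0.5 mm in x and y, the tilt is zero, and the gap is about 10–11 mm. One tiny trim (+0.5 mm in x, -0.2°) and a settle, then hand in.

Call:
step_arm(increments=[{"grip": 0,"delta_pos": [0.0005,0,0],"twist": -0.2},{"grip": 0,"delta_pos": [0,0,0],"twist": 0},{"grip": 0,"delta_pos": [0,0,0],"twist": 0},{"grip": 0,"delta_pos": [0,0,0],"twist": 0},{"grip": 0,"delta_pos": [0,0,0],"twist": 0},{"grip": 0,"delta_pos": [0,0,0],"twist": 0},{"grip": 0,"delta_pos": [0,0,0],"twist": 0},{"grip": 0,"delta_pos": [0,0,0],"twist": 0}])

```text
clock: 10.52
position: [0.5719, 0.2739, 0.0854]
ee_rot: [0.706, 0.035, 0.706, -0.035]
contact_force: [0.5, 0.8, -2.3]
width: 0.0193
```

```bash
python3 - <<'E'
from rig import manip
s=manip.get_state(); print(s['clock'],s['position'],s['contact_force'],s['width'],max(map(abs,s['qd'])))
print(manip.sign_off())
E
```

```text
10.5167 [0.57187944 0.27391149 0.08535917] [ 0.46913196  0.79796033 -2.31236422] 0.01932876933939259 0.0010514024540953756
the job is handed in; nothing more can be done
None
```

I picked up the loose insert by its ridge, carried it over the standing plate with about 5 cm of clearance, and handed in with it held still above the empty pocket. The job took 10.5 s.

- **Last picture (before the final trim):** the insert was within about 0.5 mm of the pocket centre in x and y, and the tool was level. The gap under the foot was about 10–11 mm. I then trimmed +0.5 mm in x and -0.2° and did not photograph again.
- **State at hand-in:** the only load was about 2.3 N, consistent with the insert's weight. The grip opening was 19 mm and the arm was effectively at rest.
- **Disagreement:** the views gave different pocket x positions by up to about 2 mm. I relied on the closest view, taken at hover height. The top camera agrees with it within about 0.5 mm in x, but reads the pocket about 2 mm lower in y. The mould's angle came out between -5.4° and -5.8° across views; the insert ended near -5.6°.

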